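# Take the pile of check weights apart and set each in its own rest

### The arm

A 7-joint arm with a two-finger parallel gripper is mounted at the origin on a cart in front of the work surface, level with it; the furniture and walls round the work are solid. World frame = base frame: x ahead of the robot, y to its left, z up, the work surface at z = 0. Lengths are in m, angles in rad, forces in N, time in s.
With the tool pointing down it reaches from about 0.425 to 0.825 m from the base axis. Payload 3.6 kg.
Tool frame: the origin (TCP) lies midway between the tips of the shut fingers; the grasp point (between the pads) lies 19 mm behind it (bot.pinch_z is the distance from the TCP to the grasp point, in m); z points along the fingers, y is the line along which they close (so a half turn about z gives the same grasp; the last joint's range is limited). The gripper opens to 93 mm and grips with 3 to 60 N. Pads are 15 mm wide; open, the fingers measure 128 mm over their backs; the gripper's body (75 mm by 188 mm) begins 65 mm behind the grasp point.
Start: joints at [1.264, 0.615, -0.013, 1.423, 0.008, 1.103, -0.04], TCP at [0.18, -0.625, 0.219] pointing down, gripper open.
Joint ranges: [-3.12, 3.12], [-0.3, 2.06], [-1.34, 1.32], [0.26, 2.42], [-1.36, 4.5], [0.01, 1.98], [-2.84, 2.84]. Speed limits (rad/s): [2.79, 2.79, 3.14, 3.14, 3.14, 3.14, 3.14].

### API

Orientations are given as [roll, pitch, yaw] about the fixed x, y, z axes, in that order (R = Rz(yaw) Ry(pitch) Rx(roll)).
In Python, from station import readout, imaging, bot gives the robot as it stands.
- The arm moves only by the tool drive_tool, never from a script. Its argument "rows" is one flat list of numbers, 6 for each row, row after row: the shift along the tool's x, y, z in mm, then the turn, a rotation vector about the tool's x, y, z in degrees. In form: [dx, dy, dz, rx, ry, rz, dx, dy, dz, rx, ry, rz, ...]. A call has 1 to 20 rows; each row is the pose to reach, as a shift and turn from the pose commanded when the call began, along the tool's axes at that moment; what a row does not reach only later rows make up. A row lasts 1/10 s, in which the tool goes at most 50 mm and 8.59 degrees, less where a joint would pass 70% of its speed; a pose out of reach is approached as far as the arm can. A call with a gripper value outside its range is refused whole. "fingers" is the opening, from 0 (shut) to 1 (fully open), set as the call begins (left out, the last holds). The fingers move at their own pace and stop on an object; the grip force is fixed at half the most. Time passes only in rows, so rows that repeat a pose let the fingers close. It gives the time, the measured TCP pose, the force, the opening and the grip force at its end, in the units of the state.
- readout.sense(): the state, without advancing time (a new reading comes with each control period).
- imaging.camera(name): name is "scene" or "top"; returns the picture (384x512x3 uint8, red, green, blue); there is no depth.
- imaging.camera_model(name): a dict with "mtx" (3x3 intrinsics, pixels), "dist_coeffs" ([k1, k2, p1, p2, k3] as OpenCV has them; the pictures are not rectified), "R" (3x3) and "t" (3): a world point X has camera coordinates R X + t. Camera axes: x right, y down, z forward; pixel columns grow to the right and rows downward; lengths in m; the calibration is good to about 2 mm. A picture is of the moment at which its call begins. camera_model takes no time and is no camera call.
- bot.finish_job(): hands the job in; it is judged then, once.
The state is a dict: "time": time; "q": joint angles; "qvel": joint speeds; "effort": joint torques, N m; "eef_pos": TCP position; "eef_rot": TCP orientation; "wrist_force": force on the tool from outside, world axes, zero at the start; "moment": the same for the moment, N m; "finger_gap": finger opening in m; "grip_force": force on a finger pad.
Only numpy, scipy, OpenCV 4.12 (cv2) and the standard library are available. Lean on these libraries where they do the work, as an engineer would, in place of code of your own. Each camera call takes 0.05 s, during which the arm holds its last target. There are 200 camera calls.

### The job

The four steel check weights have been piled on top of one another after the balance check. Working from the top of the pile down, one at a time, set each weight upright in the grey rest whose round recess is made for its size (smallest weight in the smallest recess, and so on up to the largest), lying flat on the floor of the recess and released. Keep the weights from tipping over, and leave the beaker and the timer where they are.

Things in the scene. Friction and masses are not known exactly. Their poses are not given: they have to be found in the camera images.
- weight_tiny: plain bare-steel check weight, an upright disc 18 mm in diameter and 28 mm tall, about 56 g. At the start on top of the pile. Origin at the centre of its underside, z up.
- weight_small: plain bare-steel check weight, an upright disc 34 mm in diameter and 28 mm tall, about 200 g. At the start second from the top. Origin at the centre of its underside, z up.
- weight_medium: plain bare-steel check weight, an upright disc 50 mm in diameter and 28 mm tall, about 432 g. At the start third from the top. Origin at the centre of its underside, z up.
- weight_large: plain bare-steel check weight, an upright disc 66 mm in diameter and 28 mm tall, about 752 g. At the start the bottom of the pile, on the worktop. Origin at the centre of its underside, z up.
- rest_tiny: grey plastic rest for the 18 mm weight, fixed: a square block 47 x 47 mm and 9 mm high with one round recess 33 mm across and 5 mm deep in its middle (recess floor, lined with dark rubber, 4 mm above the worktop). Origin at the centre of its underside, z up, the recess centred over it.
- rest_small: grey plastic rest for the 34 mm weight, fixed: a square block 63 x 63 mm and 9 mm high with one round recess 49 mm across and 5 mm deep in its middle (recess floor, lined with dark rubber, 4 mm above the worktop). Origin at the centre of its underside, z up, the recess centred over it.
- rest_medium: grey plastic rest for the 50 mm weight, fixed: a square block 79 x 79 mm and 9 mm high with one round recess 65 mm across and 5 mm deep in its middle (recess floor, lined with dark rubber, 4 mm above the worktop). Origin at the centre of its underside, z up, the recess centred over it.
- rest_large: grey plastic rest for the 66 mm weight, fixed: a square block 95 x 95 mm and 9 mm high with one round recess 81 mm across and 5 mm deep in its middle (recess floor, lined with dark rubber, 4 mm above the worktop). Origin at the centre of its underside, z up, the recess centred over it.
- beaker: bystander: loose empty glass beaker 54 x 61 mm, 71 mm tall, standing on the worktop; origin at the centre of its underside.
- timer: bystander: loose white countdown timer lying on the worktop, 66 x 66 x 19 mm; origin at the centre of its underside.
Not all that is in view belongs to the job. Leave any yellow look-alike of the weight_large alone. Leave any blue look-alike of the weight_small alone.

How it is judged:
By the outcome, as a careful person would: the job done as asked, in the order asked, and still so for the second after the job is handed in, with the robot touching nothing.
It also fails if it takes over 106 s, if anything falls off the work surface, if the arm or the gripper's body presses on something with over 40 N, if the wrist force passes 120 N, or if a joint passes its speed limit or range.

## Working session

There is one attempt and no reset: what is moved stays moved. The work goes in short steps, Python scripts to look and compute and a tool call to move; the robot and the scene stay as the last step left them, time stands still between calls to the robot, and variables do not carry over. Pictures are saved under pics/ and viewed, at most 14 in all, crops included, and the job is handed in when it is done.

Besides the shell and the picture viewer there is one more tool, called after "Call:" as name(argument=value, ...) on one line, values as JSON. drive_tool: Moves the arm, as the interface text tells. Its arguments: {"type":"object","properties":{"rows":{"type":"array"},"fingers":{"type":"number"}},"required":["rows"]}

```bash
ls; mkdir -p pics
python3 - <<'E'
from station import readout, imaging, bot
import cv2,numpy as np
print(readout.sense(), bot.pinch_z)
for n in("top","scene"):
    cv2.imwrite(f"pics/{n}0.png",cv2.cvtColor(imaging.camera(n),cv2.COLOR_RGB2BGR)); print(imaging.camera_model(n))
E
```

```text
pics
{'time': 0.0, 'q': array([ 1.26351576,  0.61593047, -0.01261158,  1.42484073,  0.00812613,
        1.10339408, -0.04038177]), 'qvel': array([ 1.44296393e-03, -2.05581583e-03, -1.21024807e-03, -1.41195487e-03,
        1.34925020e-03, -6.51928081e-04, -9.06974413e-06]), 'effort': array([-4.89844001e-05, -4.58939695e+01,  2.09523411e-01, -1.65747464e+01,
       -6.09095930e-02,  2.04857119e-02,  2.26560987e-04]), 'eef_pos': array([ 0.17990587, -0.62380892,  0.21749316]), 'eef_rot': array([-3.13907142e+00,  6.12874040e-05,  2.80872851e-01]), 'wrist_force': array([-0.38965898, -0.24956336,  0.64854891]), 'moment': array([0.02057544, 0.02357834, 0.00590278]), 'grip_force': 0.0, 'finger_gap': 0.09301529452310453} 0.0188
{'mtx': array([[419.17691443,   0.        , 253.72389914],
       [  0.        , 419.17691443, 190.31748555],
       [  0.        ,   0.        ,   1.        ]]), 'dist_coeffs': array([-0.14611572,  0.        ,  0.        ,  0.        ,  0.        ]), 'R': array([[-8.00533283e-03, -9.99967237e-01, -1.20020733e-03],
       [-9.91367571e-01,  8.09355393e-03, -1.30861887e-01],
       [ 1.30867314e-01,  1.42253658e-04, -9.91399882e-01]]), 't': array([0.03933724, 0.54496486, 1.25253866])}
{'mtx': array([[361.7780752 ,   0.        , 255.90468661],
       [  0.        , 361.7780752 , 187.81855117],
       [  0.        ,   0.        ,   1.        ]]), 'dist_coeffs': array([0.03051893, 0.        , 0.        , 0.        , 0.        ]), 'R': array([[-0.86215438, -0.50653491,  0.01059271],
       [-0.34633019,  0.57395816, -0.74204274],
       [ 0.36979078, -0.64342398, -0.67026888]]), 't': array([0.50092826, 0.2306189 , 0.79438979])}
```

View pics/top0.png

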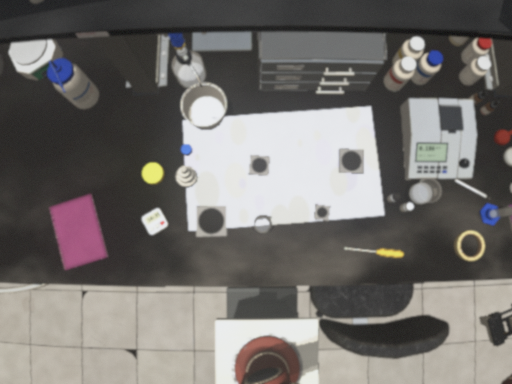

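View pics/scene0.png

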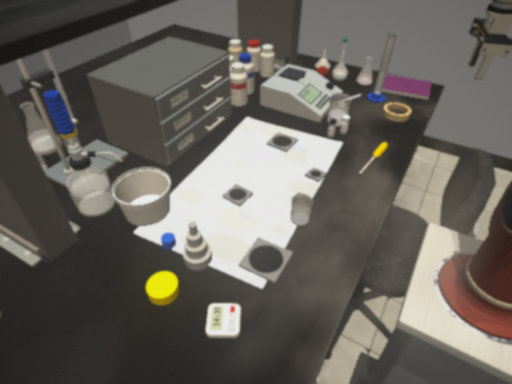

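Top view: pile at (186,176). Grey rests are at (211,221), (351,161), (260,165) and (322,212). The beaker is at (262,224), the timer at (155,221), the yellow decoy at (152,173) and the blue one at (186,149). I'll enlarge these.

Run:
```python
import cv2,numpy as np
a=cv2.imread("pics/top0.png"); s=cv2.imread("pics/scene0.png")
c=cv2.resize(a[140:240,140:240],None,fx=6,fy=6,interpolation=cv2.INTER_CUBIC)[:600]
d=cv2.resize(a[140:240,240:380],None,fx=5.7,fy=5.7,interpolation=cv2.INTER_CUBIC)
cv2.imwrite("pics/c1.png",c);cv2.imwrite("pics/c2.png",d)
cv2.imwrite("pics/c3.png",cv2.resize(s[215:305,140:260],None,fx=6,fy=6,interpolation=cv2.INTER_CUBIC))
```

```text
(no output)
```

View pics/c1.png

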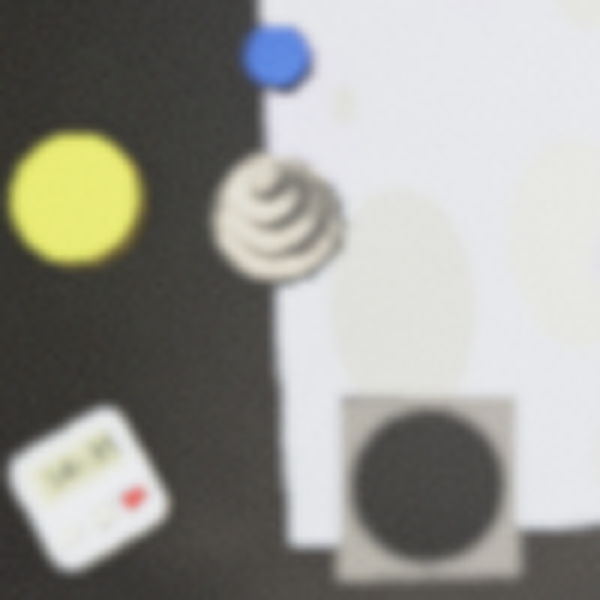

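View pics/c2.png

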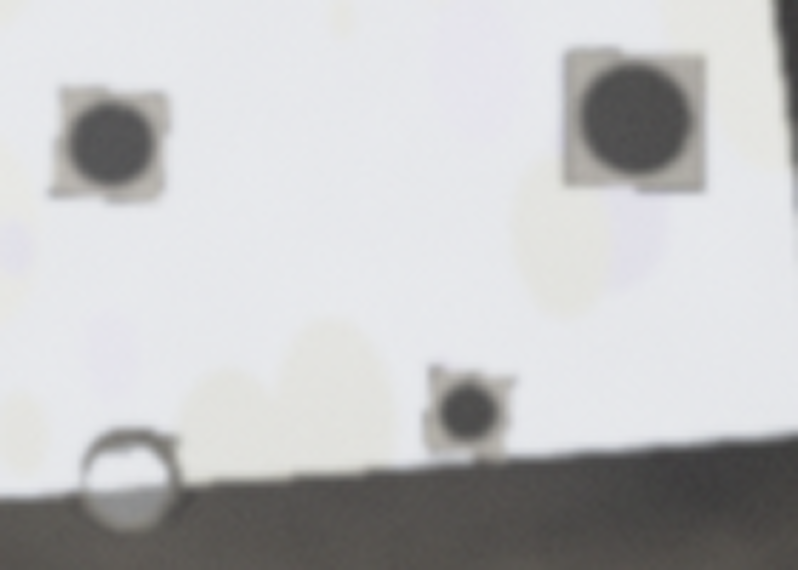

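View pics/c3.png

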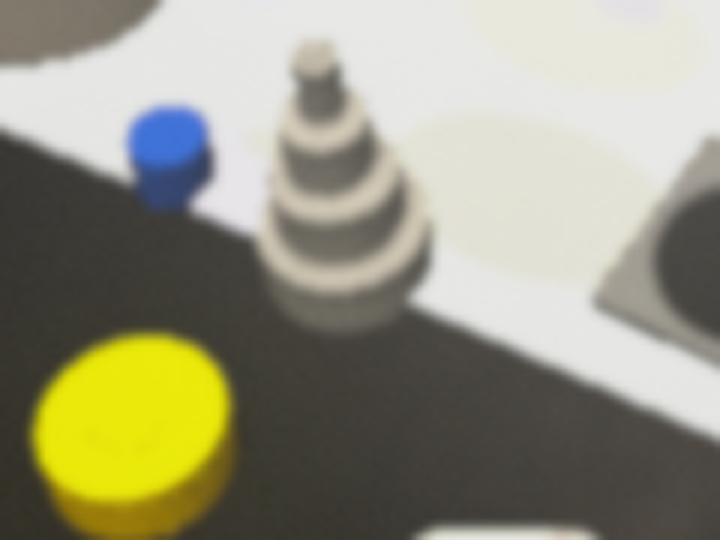

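The candidates for weight_tiny and the pile are:
- The bare-steel pile: c1 (275,215), which is top (186,176). The crops show four concentric steel discs, so this is the one I want.
- The yellow disc at (152,173), a decoy.
- The blue disc at (186,149), a decoy.
- The beaker at (262,224).

Rests by recess size: large (210.8,220.6), medium (351.1,160.5), small (259.1,164.7), tiny (321.7,211.9).

```bash
cat > h.py <<'E'
from station import readout, imaging, bot
import cv2,numpy as np
from scipy.spatial.transform import Rotation as Ro
def ray(n,uv):
    m=imaging.camera_model(n); p=cv2.undistortPoints(np.array([[uv]],float),m["mtx"],m["dist_coeffs"])[0,0]
    return -m["R"].T@m["t"], m["R"].T@np.array([*p,1])
def at(n,uv,z):
    c,d=ray(n,uv); return c+d*(z-c[2])/d[2]
def proj(n,X):
    m=imaging.camera_model(n); return cv2.projectPoints(np.array(X,float).reshape(-1,3),cv2.Rodrigues(m["R"])[0],m["t"],m["mtx"],m["dist_coeffs"])[0][:,0]
def circ(x,y,z,r): 
    a=np.linspace(0,2*np.pi,73); return np.c_[x+r*np.cos(a),y+r*np.sin(a),0*a+z]
def go(x,y,z,yaw):
    "shift/turn (tool axes) from measured pose to a tool-down pose; yaw deg = tool yaw with roll=pi"
    s=readout.sense(); R=Ro.from_euler("xyz",s["eef_rot"]); T=Ro.from_euler("xyz",[np.pi,0,np.radians(yaw)])
    print("now",s["eef_pos"].round(4),np.degrees(s["eef_rot"]).round(2),"gap",round(s["finger_gap"],4),"t",round(s["time"],1))
    print("shift mm",(R.inv().apply(np.array([x,y,z])-s["eef_pos"])*1e3).round(1),"rotvec deg",np.degrees((R.inv()*T).as_rotvec()).round(1))
E
python3 - <<'E'
from h import *
for n,uv in dict(L=(210.75,220.6),M=(351.1,160.5),S=(259.1,164.7),T=(321.7,211.9)).items():
    p=at("top",uv,.004); print(n,p.round(4),np.hypot(*p[:2]).round(3))
P=at("top",(185.9,175.9),.028); print("large top",P.round(4))
print("tiny",at("top",(184.3,169.1),.112).round(4),at("scene",(192.2,224.2),.112).round(4))
for n,uv,z in(("blue",(186.2,149.3),.028),("yel",(152.3,172.5),.028),("beaker",(262,224),.03)):print(n,at("top",uv,z).round(3))
a=cv2.imread("pics/top0.png"); s=cv2.imread("pics/scene0.png")
def ov(im,n,x0,y0,w,h,f):
    c=cv2.resize(im[y0:y0+h,x0:x0+w],None,fx=f,fy=f,interpolation=cv2.INTER_CUBIC)
    for z,r in((.028,.033),(.056,.025),(.084,.017),(.112,.009)):
        q=(proj(n,circ(P[0],P[1],z,r))-[x0,y0]+.5)*f-.5
        cv2.polylines(c,[q.round().astype(int)],True,(0,0,255),1)
    return c
cv2.imwrite("pics/ov.png",np.hstack([cv2.resize(ov(a,"top",165,155,45,45,8),(400,400)),cv2.resize(ov(s,"scene",170,210,60,60,8),(400,400))]))
E
```

```text
L [0.455  0.1701 0.004 ] 0.486
M [ 0.6434 -0.2782  0.004 ] 0.701
S [0.6314 0.0172 0.004 ] 0.632
T [ 0.4793 -0.1781  0.004 ] 0.511
large top [0.5934 0.2462 0.028 ]
tiny [0.5994 0.2374 0.112 ] [0.6001 0.2425 0.112 ]
blue [0.678 0.247 0.028]
yel [0.605 0.353 0.028]
beaker [0.442 0.01  0.03 ]
```

View pics/ov.png

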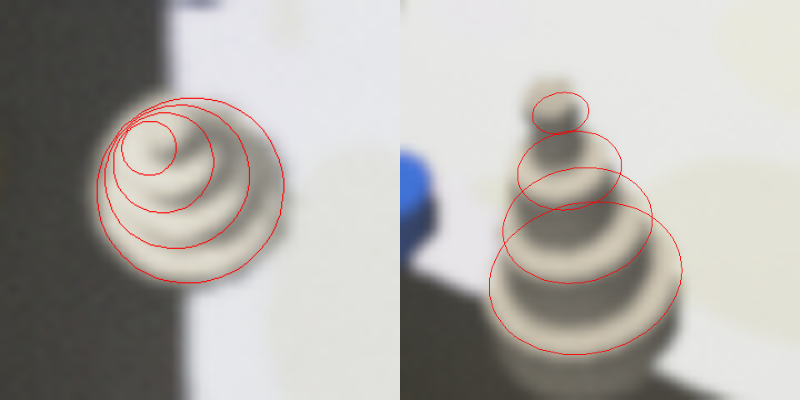

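```bash
python3 -c "
from h import *
go(.55,-.25,.25,45);go(.6,.24,.25,45)"
```

```text
now [ 0.18   -0.6238  0.2176] [-179.87    0.     16.09] gap 0.0932 t 0.1
shift mm [ 459.2 -256.7  -31.8] rotvec deg [ -0.1  -0.  -28.9]
now [ 0.18   -0.6238  0.2176] [-179.87    0.     16.09] gap 0.0932 t 0.1
shift mm [ 643.1 -713.6  -30.8] rotvec deg [ -0.1  -0.  -28.9]
```

Call:
drive_tool(rows=[459,-257,-32,0,0,-29,459,-257,-32,0,0,-29,459,-257,-32,0,0,-29,459,-257,-32,0,0,-29,459,-257,-32,0,0,-29,459,-257,-32,0,0,-29,459,-257,-32,0,0,-29,459,-257,-32,0,0,-29,459,-257,-32,0,0,-29,459,-257,-32,0,0,-29,459,-257,-32,0,0,-29,643,-714,-31,0,0,-29,643,-714,-31,0,0,-29,643,-714,-31,0,0,-29,643,-714,-31,0,0,-29,643,-714,-31,0,0,-29,643,-714,-31,0,0,-29,643,-714,-31,0,0,-29,643,-714,-31,0,0,-29,643,-714,-31,0,0,-29], fingers=0.5)

```text
time: 2.1
eef_pos: [0.5954, 0.199, 0.2494]
eef_rot: [-3.141, 0.001, 0.787]
wrist_force: [0.8, 0.7, -0.4]
finger_gap: 0.0466
grip_force: 0.0
```

Call:
drive_tool(rows=[0,0,0,0,0,0,0,0,0,0,0,0,0,0,0,0,0,0])

```text
time: 2.4
eef_pos: [0.5959, 0.1951, 0.2493]
eef_rot: [3.141, 0.002, 0.785]
wrist_force: [0.9, -0.3, -0.3]
finger_gap: 0.0464
grip_force: 0.0
```

```bash
python3 -c "
from h import *
go(.6,.24,.16,45)"
```

```text
now [0.5959 0.1951 0.2493] [1.7994e+02 1.1000e-01 4.4950e+01] gap 0.0464 t 2.4
shift mm [ 34.8 -29.   89.2] rotvec deg [ 0.1  0.1 -0. ]
```

Call:
drive_tool(rows=[35,-29,40,0,0,0,35,-29,89,0,0,0,35,-29,89,0,0,0,35,-29,89,0,0,0,35,-29,89,0,0,0])

```text
time: 2.9
eef_pos: [0.6019, 0.2406, 0.163]
eef_rot: [3.139, -0.003, 0.783]
wrist_force: [0.0, 0.5, -0.2]
finger_gap: 0.0465
grip_force: 0.0
```

Run:
```python
from h import *
go(.6,.24,.092,45)
s=cv2.cvtColor(imaging.camera("scene"),cv2.COLOR_RGB2BGR);t=cv2.cvtColor(imaging.camera("top"),cv2.COLOR_RGB2BGR)
e=readout.sense()["eef_pos"]
for im,n in((s,"scene"),(t,"top")): 
    print(n,proj(n,[e]).round(1))
A=cv2.resize(s[170:270,150:250],(400,400),interpolation=cv2.INTER_CUBIC);B=cv2.resize(t[130:230,140:240],(400,400),interpolation=cv2.INTER_CUBIC)
cv2.imwrite("pics/a1.png",np.hstack([A,B]))
```

```text
now [0.6019 0.2406 0.163 ] [ 1.7985e+02 -1.6000e-01  4.4890e+01] gap 0.0465 t 2.9
shift mm [-2.  -1.1 71. ] rotvec deg [ 0.1 -0.2 -0.1]
scene [[189.1 206.8]]
top [[179.8 164.9]]
```

View pics/a1.png

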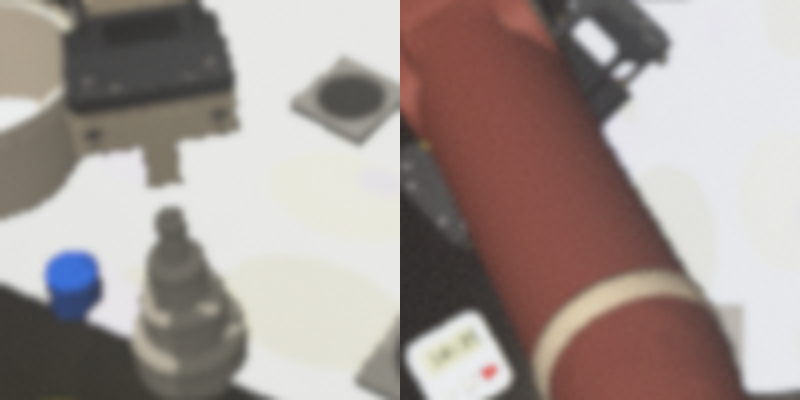

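Call:
drive_tool(rows=[-1,-1,25,0,0,0,-1,-1,45,0,0,0,-1,-1,58,0,0,0,-1,-1,64,0,0,0,-1,-1,68,0,0,0,-1,-1,68,0,0,0,-1,-1,68,0,0,0])

```text
time: 3.7
eef_pos: [0.5991, 0.2429, 0.0937]
eef_rot: [3.141, -0.002, 0.787]
wrist_force: [0.6, 0.1, -0.1]
finger_gap: 0.0466
grip_force: 0.0
```

Run:
```python
from h import *
go(.6,.24,.092,45)
s=cv2.cvtColor(imaging.camera("scene"),cv2.COLOR_RGB2BGR)
cv2.imwrite("pics/a2.png",cv2.resize(s[190:270,150:250],(750,600),interpolation=cv2.INTER_CUBIC))
```

```text
now [0.5991 0.2429 0.0937] [ 1.7997e+02 -9.0000e-02  4.5090e+01] gap 0.0466 t 3.7
shift mm [-1.4  2.7  1.7] rotvec deg [ 0.  -0.1  0.1]
```

View pics/a2.png

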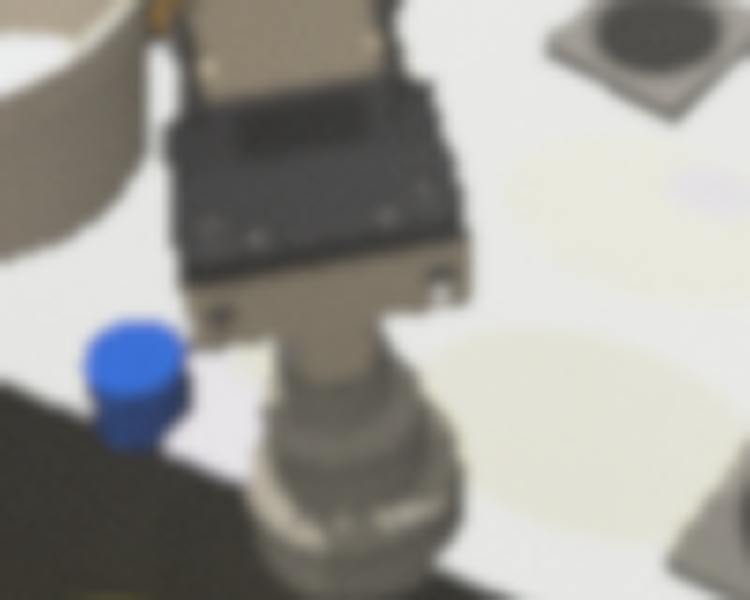

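The near finger is at (330,350) in the crop and hides the tiny weight, so it is centred across the pads. Closing now, then lifting.

Call:
drive_tool(rows=[0,0,0,0,0,0,0,0,0,0,0,0,0,0,0,0,0,0,0,0,0,0,0,0,0,0,0,0,0,0,0,0,0,0,0,0,0,0,0,0,0,0,0,0,0,0,0,0,0,0,0,0,0,0], fingers=0)

```text
time: 4.65
eef_pos: [0.5987, 0.2425, 0.0929]
eef_rot: [3.141, -0.0, 0.787]
wrist_force: [0.8, -0.7, 1.2]
finger_gap: 0.0172
grip_force: 30.0
```

Call:
drive_tool(rows=[0,0,-5,0,0,0,0,0,-15,0,0,0,0,0,-40,0,0,0,0,0,-70,0,0,0,0,0,-100,0,0,0,0,0,-100,0,0,0,0,0,-100,0,0,0])

```text
time: 5.35
eef_pos: [0.5985, 0.2428, 0.1937]
eef_rot: [3.141, -0.001, 0.787]
wrist_force: [0.0, -0.5, -1.2]
finger_gap: 0.0175
grip_force: 30.0
```

Run:
```python
from h import *
go(.4793,-.1781,.1,45); print(readout.sense()["wrist_force"])
```

```text
now [0.5985 0.2428 0.1937] [ 1.7998e+02 -8.0000e-02  4.5100e+01] gap 0.0175 t 5.3
shift mm [-382.4  212.6   93.2] rotvec deg [ 0.  -0.1  0.1]
[ 0.01097328 -0.49692154 -1.20017639]
```

Call:
drive_tool(rows=[-382,212,0,0,0,0,-382,212,0,0,0,0,-382,212,0,0,0,0,-382,212,0,0,0,0,-382,212,0,0,0,0,-382,212,0,0,0,0,-382,212,0,0,0,0,-382,212,0,0,0,0,-382,212,0,0,0,0,-382,212,0,0,0,0,-382,212,0,0,0,0,-382,212,80,0,0,0,-382,212,115,0,0,0,-382,212,130,0,0,0,-382,212,140,0,0,0,-382,212,140,0,0,0,-382,212,140,0,0,0,-382,212,140,0,0,0])

```text
time: 7.15
eef_pos: [0.4805, -0.1776, 0.0545]
eef_rot: [3.138, -0.002, 0.788]
wrist_force: [-0.3, -0.3, -0.2]
finger_gap: 0.0171
grip_force: 30.0
```

Run:
```python
from h import *
go(.4793,-.1781,.012,45); 
s=cv2.cvtColor(imaging.camera("scene"),cv2.COLOR_RGB2BGR);t=cv2.cvtColor(imaging.camera("top"),cv2.COLOR_RGB2BGR)
cv2.imwrite("pics/b_s.png",s);cv2.imwrite("pics/b_t.png",t)
A=cv2.resize(s[135:195,280:340],(400,400),interpolation=cv2.INTER_CUBIC);B=cv2.resize(t[150:200,160:210],(400,400),interpolation=cv2.INTER_CUBIC)
cv2.imwrite("pics/b.png",np.hstack([A,B]))
```

```text
now [ 0.4805 -0.1776  0.0545] [ 1.7982e+02 -1.1000e-01  4.5120e+01] gap 0.0171 t 7.2
shift mm [-1.2 -0.6 42.5] rotvec deg [ 0.2 -0.1  0.1]
```

View pics/b.png

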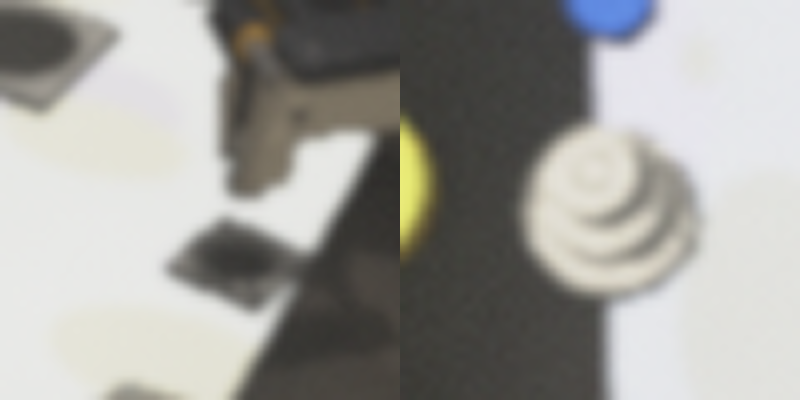

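Call:
drive_tool(rows=[-1,0,15,0,0,0,-1,0,28,0,0,0,-1,0,34,0,0,0,-1,0,37,0,0,0,-1,0,39,0,0,0,-1,0,39,0,0,0,-1,0,39,0,0,0])

```text
time: 7.95
eef_pos: [0.4786, -0.1784, 0.0142]
eef_rot: [3.141, -0.0, 0.787]
wrist_force: [0.7, -0.3, -0.0]
finger_gap: 0.0173
grip_force: 30.0
```

Call:
drive_tool(rows=[0,0,1,0,0,0,0,0,1,0,0,0])

```text
time: 8.15
eef_pos: [0.4783, -0.1784, 0.0129]
eef_rot: [3.141, -0.0, 0.787]
wrist_force: [0.1, 0.0, -0.8]
finger_gap: 0.0173
grip_force: 30.0
```

Call:
drive_tool(rows=[0,0,1,0,0,0,0,0,1,0,0,0])

```text
time: 8.35
eef_pos: [0.4784, -0.1784, 0.0128]
eef_rot: [3.141, -0.0, 0.787]
wrist_force: [-2.2, 0.0, 7.7]
finger_gap: 0.0171
grip_force: 30.0
```

Contact at the expected height. Opening a little, then lifting.

Call:
drive_tool(rows=[0,0,-1,0,0,0,0,0,-1,0,0,0,0,0,-1,0,0,0,0,0,-1,0,0,0,0,0,-1,0,0,0], fingers=0.4)

```text
time: 8.85
eef_pos: [0.4782, -0.1783, 0.0126]
eef_rot: [-3.141, 0.0, 0.787]
wrist_force: [-0.4, -0.3, -0.3]
finger_gap: 0.0371
grip_force: 0.0
```

Call:
drive_tool(rows=[0,0,-10,0,0,0,0,0,-30,0,0,0,0,0,-70,0,0,0,0,0,-120,0,0,0,0,0,-150,0,0,0,0,0,-150,0,0,0,0,0,-150,0,0,0], fingers=0.7)

```text
time: 9.55
eef_pos: [0.4782, -0.1785, 0.1636]
eef_rot: [3.14, -0.0, 0.787]
wrist_force: [-0.0, 0.4, -0.1]
finger_gap: 0.0654
grip_force: 0.0
```

Run:
```python
from h import *
p=at("top",(184.4,171.3),.084); print("small",p)
t=cv2.imread("pics/b_t.png");s=cv2.imread("pics/b_s.png")
def ov(im,n,x0,y0,w):
    f=400/w; c=cv2.resize(im[y0:y0+w,x0:x0+w],(400,400),interpolation=cv2.INTER_CUBIC)
    for x,y,z,r in((.593,.246,.028,.033),(.593,.246,.056,.025),(p[0],p[1],.084,.017)):
        cv2.polylines(c,[((proj(n,circ(x,y,z,r))-[x0,y0]+.5)*f-.5).round().astype(int)],True,(0,0,255),1)
    return c
s2=cv2.cvtColor(imaging.camera("scene"),cv2.COLOR_RGB2BGR)
cv2.imwrite("pics/ov2.png",np.hstack([ov(t,"top",160,150,50),ov(s2,"scene",170,215,60)]))
cv2.imwrite("pics/ov2.png",np.vstack([cv2.imread("pics/ov2.png"),cv2.resize(s2[160:190,290:350],(400,200),interpolation=cv2.INTER_CUBIC).repeat(2,1)]))
go(p[0],p[1],.16,45)
```

```text
small [0.59793598 0.24167625 0.084     ]
now [ 0.4774 -0.1782  0.1624] [-1.7994e+02  4.0000e-02  4.5090e+01] gap 0.0652 t 9.6
shift mm [ 382.5 -211.1    2.4] rotvec deg [-0.1  0.   0.1]
```

View pics/ov2.png

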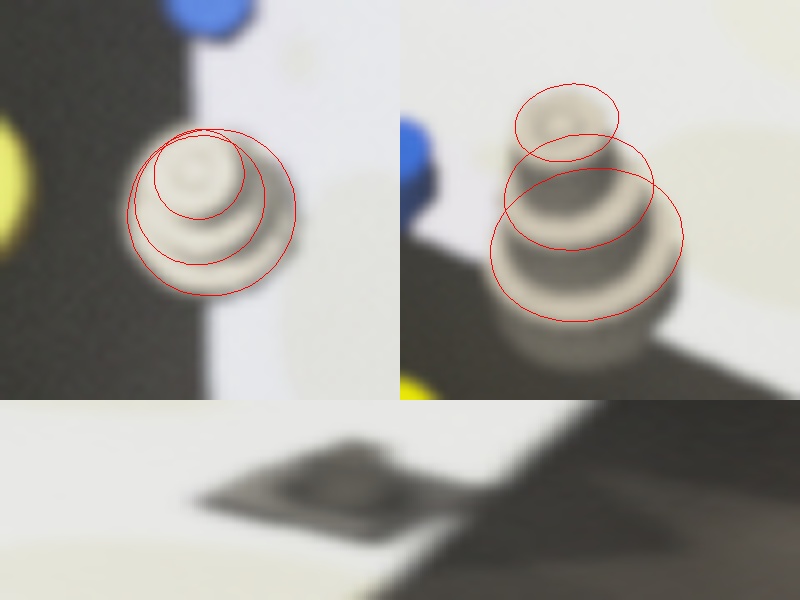

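Call:
drive_tool(rows=[382,-211,0,0,0,0,382,-211,0,0,0,0,382,-211,0,0,0,0,382,-211,0,0,0,0,382,-211,0,0,0,0,382,-211,0,0,0,0,382,-211,0,0,0,0,382,-211,0,0,0,0,382,-211,0,0,0,0,382,-211,0,0,0,0,382,-211,0,0,0,0,382,-211,0,0,0,0,382,-211,30,0,0,0,382,-211,50,0,0,0,382,-211,60,0,0,0,382,-211,60,0,0,0,382,-211,60,0,0,0,382,-211,60,0,0,0])

```text
time: 11.4
eef_pos: [0.5994, 0.2412, 0.1042]
eef_rot: [3.141, -0.002, 0.786]
wrist_force: [0.5, -0.1, -0.1]
finger_gap: 0.0651
grip_force: 0.0
```

Run:
```python
from h import *
go(.597,.242,.064,45); 
a=cv2.imread("pics/top0.png",0)
t=cv2.cvtColor(imaging.camera("top"),cv2.COLOR_RGB2BGR); cv2.imwrite("pics/d_t.png",t);g=cv2.cvtColor(t,cv2.COLOR_BGR2GRAY)
print(a[200:224:1,310:334:1][::2]);print(g[200:224,310:334][::2])
```

```text
now [0.5994 0.2412 0.1042] [ 1.7995e+02 -1.4000e-01  4.5060e+01] gap 0.0651 t 11.4
shift mm [-1.2 -2.3 40.2] rotvec deg [ 0.1 -0.1  0.1]
[[232 232 232 231 231 232 232 232 231 231 232 231 232 231 231 231 231 231
  230 231 231 231 231 231]
 [232 231 231 232 230 228 227 226 228 230 231 230 231 231 231 231 232 231
  231 231 231 231 230 232]
 [232 232 232 230 221 194 182 191 207 215 216 217 215 215 219 225 229 229
  229 229 229 230 232 232]
 [231 232 231 230 220 185 172 176 174 172 164 155 149 156 171 186 193 194
  193 195 206 223 230 231]
 [231 231 231 230 221 193 175 163 142 119 102  94  90 100 114 135 157 172
  181 198 219 229 231 231]
 [230 231 231 230 220 196 164 133  96  83  79  79  78  79  79  92 116 150
  176 204 222 230 232 231]
 [230 230 229 220 189 173 153 114  84  78  77  78  78  76  76  80 100 135
  170 200 224 230 231 230]
 [229 230 230 218 185 170 162 132  99  81  79  77  76  77  81  93 118 150
  173 199 223 230 231 231]
 [229 230 230 220 192 176 174 163 142 118 105  98  99 103 115 136 156 175
  198 219 229 230 230 231]
 [230 231 230 225 207 183 173 175 174 171 170 170 164 
[... 762 characters left out ...]
31 233 229 220 196 165 130  99  95 132 179 200 203 195 181 158 157
  177 204 223 231 231 232]
 [230 231 230 222 191 173 154 115  88  93 136 182 202 208 205 187 152 146
  169 202 224 231 233 232]
 [230 232 231 220 188 172 163 134 103  83  93 115 140 156 155 138 132 151
  173 201 224 231 232 232]
 [230 232 230 222 192 176 175 165 143 121 103  99 101 108 119 136 160 177
  199 220 229 231 230 232]
 [230 231 231 225 209 183 174 176 176 172 171 168 167 163 163 168 174 182
  199 218 224 225 224 225]
 [226 225 222 218 211 196 186 181 181 182 182 181 166 140 130 131 138 143
  145 141 136 136 135 135]
 [140 137 131 122 118 112 105  96  92  90  91  92  87  84  81  85  83  85
   84  80  78  78  78  79]]
```

Run:
```python
from h import *
a=cv2.imread("pics/top0.png",0).astype(float);g=cv2.imread("pics/d_t.png",0).astype(float)
d=(g-a)[200:224,310:334]; d[d<30]=0; v,u=np.mgrid[200:224,310:334]
uv=((u*d).sum()/d.sum(),(v*d).sum()/d.sum()); print(uv,(d>60).sum(),at("top",uv,.032), proj("top",[[.4793,-.1781,.032]]))
```

```text
(np.float64(322.9723103547736), np.float64(211.31295067781943)) 28 [ 0.4789059  -0.17750534  0.032     ] [[323.16063216 211.18314186]]
```

Call:
drive_tool(rows=[-1,-1,20,0,0,0,-1,-1,32,0,0,0,-1,-1,38,0,0,0,-1,-1,40,0,0,0,-1,-1,40,0,0,0,-1,-1,40,0,0,0])

```text
time: 12.05
eef_pos: [0.5975, 0.2414, 0.0634]
eef_rot: [3.141, -0.001, 0.787]
wrist_force: [0.9, -0.0, -0.6]
finger_gap: 0.0651
grip_force: 0.0
```

Tiny is standing within 1 mm of its recess centre. Next, grip the small weight.

Call:
drive_tool(rows=[0,0,0,0,0,0,0,0,0,0,0,0,0,0,0,0,0,0,0,0,0,0,0,0,0,0,0,0,0,0,0,0,0,0,0,0,0,0,0,0,0,0,0,0,0,0,0,0], fingers=0)

```text
time: 12.85
eef_pos: [0.5969, 0.2414, 0.0629]
eef_rot: [-3.141, -0.0, 0.787]
wrist_force: [-0.3, 1.4, 1.1]
finger_gap: 0.0334
grip_force: 30.0
```

Call:
drive_tool(rows=[0,0,-5,0,0,0,0,0,-15,0,0,0,0,0,-40,0,0,0,0,0,-70,0,0,0,0,0,-100,0,0,0,0,0,-100,0,0,0,0,0,-100,0,0,0])

```text
time: 13.55
eef_pos: [0.5972, 0.2409, 0.1633]
eef_rot: [3.141, -0.001, 0.787]
wrist_force: [-1.1, -0.0, -2.1]
finger_gap: 0.0333
grip_force: 30.0
```

Run:
```python
from h import *
go(.6314,.0172,.05,45); print(readout.sense()["wrist_force"])
```

```text
now [0.5972 0.2409 0.1633] [ 1.7996e+02 -5.0000e-02  4.5080e+01] gap 0.0333 t 13.6
shift mm [-134.3  182.1  113.3] rotvec deg [ 0.  -0.   0.1]
[-1.08331576 -0.03106036 -2.12675404]
```

Call:
drive_tool(rows=[-134,182,0,0,0,0,-134,182,0,0,0,0,-134,182,0,0,0,0,-134,182,0,0,0,0,-134,182,0,0,0,0,-134,182,0,0,0,0,-134,182,0,0,0,0,-134,182,0,0,0,0,-134,182,70,0,0,0,-134,182,100,0,0,0,-134,182,120,0,0,0,-134,182,130,0,0,0,-134,182,130,0,0,0,-134,182,130,0,0,0])

```text
time: 14.95
eef_pos: [0.6326, 0.019, 0.0341]
eef_rot: [3.14, -0.003, 0.788]
wrist_force: [0.7, 0.2, -0.9]
finger_gap: 0.0332
grip_force: 30.0
```

Run:
```python
from h import *
go(.6314,.0172,.014,45)
t=cv2.cvtColor(imaging.camera("top"),cv2.COLOR_RGB2BGR);cv2.imwrite("pics/e_t.png",t)
s=cv2.cvtColor(imaging.camera("scene"),cv2.COLOR_RGB2BGR);cv2.imwrite("pics/e_s.png",s)
def ov(im,n,x0,y0,w,L):
    f=400/w; c=cv2.resize(im[y0:y0+w,x0:x0+w],(400,400),interpolation=cv2.INTER_CUBIC)
    for x,y,z,r in L:
        cv2.polylines(c,[((proj(n,circ(x,y,z,r))-[x0,y0]+.5)*f-.5).round().astype(int)],True,(0,0,255),1)
    return c
L=((.593,.246,.028,.033),(.595,.245,.056,.025))
cv2.imwrite("pics/ov3.png",np.hstack([ov(t,"top",160,150,50,L),ov(s,"scene",165,180,100,L+((.6314,.0172,.009,.0245),))]))
```

```text
now [0.6326 0.019  0.0341] [ 1.7992e+02 -1.5000e-01  4.5170e+01] gap 0.0332 t 14.9
shift mm [-2.2  0.4 20.1] rotvec deg [ 0.1 -0.2  0.2]
```

View pics/ov3.png

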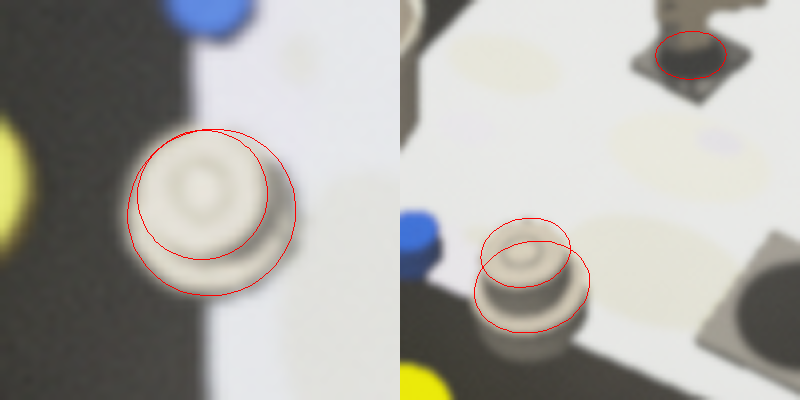

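Overlays fit: the medium top is centred at about (0.595,0.245), and the small rest outline coincides with the recess in the scene view. Lowering the small weight.

Call:
drive_tool(rows=[-1,0,10,0,0,0,-1,0,16,0,0,0,-1,0,19,0,0,0,-1,0,20,0,0,0,-1,0,20,0,0,0,-1,0,20,0,0,0])

```text
time: 15.65
eef_pos: [0.6308, 0.0171, 0.0129]
eef_rot: [3.141, -0.0, 0.787]
wrist_force: [0.4, 0.6, -2.0]
finger_gap: 0.0335
grip_force: 30.0
```

Call:
drive_tool(rows=[0,0,1,0,0,0,0,0,1,0,0,0])

```text
time: 15.85
eef_pos: [0.6307, 0.0171, 0.0118]
eef_rot: [3.142, -0.0, 0.787]
wrist_force: [-0.5, -0.5, -2.2]
finger_gap: 0.033
grip_force: 30.0
```

Call:
drive_tool(rows=[0,0,1,0,0,0,0,0,1,0,0,0])

```text
time: 16.05
eef_pos: [0.6309, 0.0171, 0.0109]
eef_rot: [3.141, -0.0, 0.787]
wrist_force: [-0.0, 0.5, -1.6]
finger_gap: 0.0333
grip_force: 30.0
```

Call:
drive_tool(rows=[0,0,0.6,0,0,0,0,0,0.6,0,0,0])

```text
time: 16.25
eef_pos: [0.6309, 0.0171, 0.0109]
eef_rot: [3.141, -0.0, 0.787]
wrist_force: [-1.2, -0.8, 3.5]
finger_gap: 0.0333
grip_force: 30.0
```

Call:
drive_tool(rows=[0,0,-0.6,0,0,0,0,0,-0.6,0,0,0,0,0,-0.6,0,0,0,0,0,-0.6,0,0,0,0,0,-0.6,0,0,0], fingers=0.55)

```text
time: 16.75
eef_pos: [0.6306, 0.0171, 0.0106]
eef_rot: [-3.141, 0.0, 0.787]
wrist_force: [0.6, 0.2, 0.6]
finger_gap: 0.051
grip_force: 0.0
```

Call:
drive_tool(rows=[0,0,-10,0,0,0,0,0,-30,0,0,0,0,0,-70,0,0,0,0,0,-110,0,0,0,0,0,-130,0,0,0,0,0,-130,0,0,0,0,0,-130,0,0,0], fingers=0.85)

```text
time: 17.45
eef_pos: [0.6304, 0.017, 0.1411]
eef_rot: [3.141, -0.0, 0.787]
wrist_force: [-0.8, 0.4, 0.5]
finger_gap: 0.0786
grip_force: 0.0
```

Run:
```python
from h import *
go(.595,.245,.037,45)
```

```text
now [0.6304 0.017  0.1411] [ 1.7998e+02 -1.0000e-02  4.5090e+01] gap 0.0786 t 17.4
shift mm [ 136.5 -186.1  104. ] rotvec deg [ 0.  -0.   0.1]
```

Call:
drive_tool(rows=[136,-186,0,0,0,0,136,-186,0,0,0,0,136,-186,0,0,0,0,136,-186,0,0,0,0,136,-186,0,0,0,0,136,-186,0,0,0,0,136,-186,0,0,0,0,136,-186,0,0,0,0,136,-186,0,0,0,0,136,-186,35,0,0,0,136,-186,60,0,0,0,136,-186,70,0,0,0,136,-186,70,0,0,0,136,-186,70,0,0,0])

```text
time: 18.85
eef_pos: [0.5959, 0.2445, 0.0717]
eef_rot: [3.141, -0.002, 0.786]
wrist_force: [0.2, 0.4, 0.1]
finger_gap: 0.0788
grip_force: 0.0
```

Run:
```python
from h import *
go(.595,.245,.037,45)
a=cv2.imread("pics/top0.png",0).astype(float)
g=cv2.cvtColor(imaging.camera("top"),cv2.COLOR_RGB2GRAY).astype(float)
d=(g-a)[150:180,247:275]; d[d<40]=0; v,u=np.mgrid[150:180,247:275]
uv=((u*d).sum()/d.sum(),(v*d).sum()/d.sum()); print(uv,(d>60).sum(),at("top",uv,.032))
print(g[156:174:2,251:270].astype(int))
```

```text
now [0.5959 0.2445 0.0717] [ 1.7996e+02 -1.0000e-01  4.5040e+01] gap 0.0788 t 18.9
shift mm [-0.4 -1.  34.7] rotvec deg [ 0.  -0.1  0. ]
(np.float64(258.6495963467341), np.float64(162.66492701622767)) 95 [0.63244201 0.01890824 0.032     ]
[[183 182 182 181 181 179 178 182 192 197 199 198 200 195 194 191 191 196
  216]
 [186 181 178 181 192 203 213 216 215 214 199 182 168 169 175 179 180 183
  199]
 [184 169 167 191 215 220 218 218 219 220 220 216 189 155 147 162 174 181
  196]
 [174 148 158 204 219 219 220 225 227 223 221 222 213 167 125 134 161 178
  191]
 [155 129 145 194 219 222 223 223 223 223 222 221 203 153 112 119 155 188
  215]
 [154 123 115 147 187 213 221 223 222 218 212 187 147 109  96 120 157 193
  220]
 [170 144 115  99 105 124 142 150 149 140 125 106  93  92 109 140 170 195
  219]
 [180 171 153 124 108  95  91  87  88  86  89  92 103 122 144 168 176 192
  218]
 [180 180 178 173 164 151 139 132 127 130 136 148 163 171 180 181 179 190
  217]]
```

Small is seated within 2 mm of its recess centre. Descending onto the medium weight.

Call:
drive_tool(rows=[0,0,15,0,0,0,0,0,27,0,0,0,0,0,33,0,0,0,0,0,34,0,0,0,0,0,34,0,0,0,0,0,34,0,0,0])

```text
time: 19.5
eef_pos: [0.5952, 0.2449, 0.0371]
eef_rot: [3.141, -0.001, 0.787]
wrist_force: [1.0, -0.1, 0.6]
finger_gap: 0.0789
grip_force: 0.0
```

Call:
drive_tool(rows=[0,0,0,0,0,0,0,0,0,0,0,0,0,0,0,0,0,0,0,0,0,0,0,0,0,0,0,0,0,0,0,0,0,0,0,0,0,0,0,0,0,0,0,0,0,0,0,0], fingers=0)

```text
time: 20.3
eef_pos: [0.595, 0.2447, 0.0369]
eef_rot: [3.142, -0.0, 0.787]
wrist_force: [-0.2, -0.3, 1.3]
finger_gap: 0.0491
grip_force: 30.0
```

Call:
drive_tool(rows=[0,0,-4,0,0,0,0,0,-12,0,0,0,0,0,-30,0,0,0,0,0,-55,0,0,0,0,0,-85,0,0,0,0,0,-100,0,0,0,0,0,-100,0,0,0,0,0,-100,0,0,0])

```text
time: 21.1
eef_pos: [0.5943, 0.2443, 0.1363]
eef_rot: [-3.141, 0.001, 0.787]
wrist_force: [-0.3, 0.3, -3.6]
finger_gap: 0.0494
grip_force: 30.0
```

Run:
```python
from h import *
go(.6434,-.2782,.05,45)
```

```text
now [0.5943 0.2443 0.1363] [-1.7998e+02  8.0000e-02  4.5090e+01] gap 0.0494 t 21.1
shift mm [-335.2  403.7   86.6] rotvec deg [-0.   0.1  0.1]
```

Call:
drive_tool(rows=[-20,24,0,0,0,0,-40,48,0,0,0,0,-65,78,0,0,0,0,-90,108,0,0,0,0,-115,138,0,0,0,0,-140,168,0,0,0,0,-165,198,0,0,0,0,-190,229,0,0,0,0,-215,259,0,0,0,0,-240,289,0,0,0,0,-265,319,0,0,0,0,-290,349,0,0,0,0,-315,379,0,0,0,0,-330,397,0,0,0,0,-335,404,0,0,0,0,-335,404,30,0,0,0,-335,404,60,0,0,0,-335,404,85,0,0,0,-335,404,100,0,0,0,-335,404,100,0,0,0])

```text
time: 23.1
eef_pos: [0.6423, -0.2753, 0.0332]
eef_rot: [-3.134, 0.002, 0.789]
wrist_force: [-0.6, -0.3, -3.4]
finger_gap: 0.0496
grip_force: 30.0
```

Run:
```python
from h import *
imaging.camera("top");imaging.camera("top")
go(.6434,-.2782,.014,45)
s=cv2.cvtColor(imaging.camera("scene"),cv2.COLOR_RGB2BGR)
x0,y0,w=240,110,100
f=6; c=cv2.resize(s[y0:y0+80,x0:x0+w],None,fx=f,fy=f,interpolation=cv2.INTER_CUBIC)
cv2.polylines(c,[((proj("scene",circ(.6434,-.2782,.009,.0325))-[x0,y0]+.5)*f-.5).round().astype(int)],True,(0,0,255),1)
cv2.imwrite("pics/f.png",c)
```

```text
now [ 0.6452 -0.277   0.0371] [ 1.7999e+02 -5.0000e-02  4.5140e+01] gap 0.0491 t 23.2
shift mm [-2.2 -0.4 23.1] rotvec deg [ 0.  -0.1  0.1]
```

View pics/f.png

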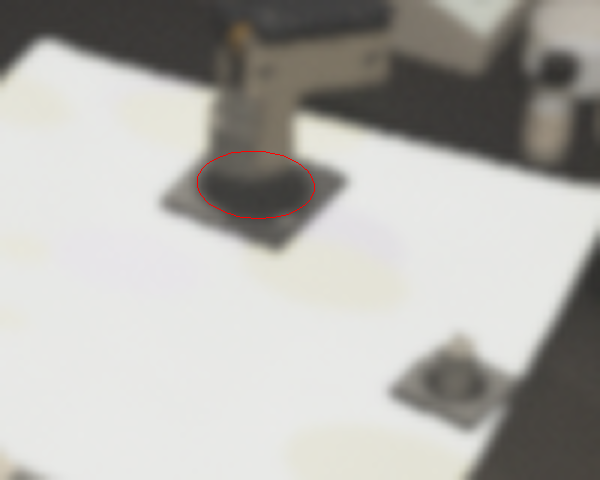

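The medium recess outline matches at (255,185), and tiny stands upright in its rest at (458,365). Lowering.

Call:
drive_tool(rows=[-1,0,8,0,0,0,-1,0,15,0,0,0,-1,0,19,0,0,0,-1,0,22,0,0,0,-1,0,22,0,0,0,-1,0,22,0,0,0])

```text
time: 23.85
eef_pos: [0.644, -0.2785, 0.0148]
eef_rot: [3.142, -0.0, 0.787]
wrist_force: [0.2, 0.3, -3.7]
finger_gap: 0.0493
grip_force: 30.0
```

Call:
drive_tool(rows=[0,0,1,0,0,0,0,0,1,0,0,0])

```text
time: 24.05
eef_pos: [0.6439, -0.2785, 0.0138]
eef_rot: [3.141, -0.0, 0.787]
wrist_force: [-0.2, 0.9, -4.1]
finger_gap: 0.0494
grip_force: 30.0
```

Call:
drive_tool(rows=[0,0,1,0,0,0,0,0,1,0,0,0])

```text
time: 24.25
eef_pos: [0.6441, -0.2786, 0.013]
eef_rot: [3.141, -0.0, 0.787]
wrist_force: [0.5, 0.0, -2.7]
finger_gap: 0.0492
grip_force: 30.0
```

Call:
drive_tool(rows=[0,0,0.8,0,0,0,0,0,0.8,0,0,0])

```text
time: 24.45
eef_pos: [0.6442, -0.2786, 0.013]
eef_rot: [3.141, -0.0, 0.787]
wrist_force: [-1.6, 0.4, 2.3]
finger_gap: 0.0495
grip_force: 30.0
```

Call:
drive_tool(rows=[0,0,-0.6,0,0,0,0,0,-0.6,0,0,0,0,0,-0.6,0,0,0,0,0,-0.6,0,0,0,0,0,-0.6,0,0,0], fingers=0.7)

```text
time: 24.95
eef_pos: [0.6439, -0.2785, 0.0125]
eef_rot: [3.141, -0.0, 0.787]
wrist_force: [-0.5, -0.1, 0.4]
finger_gap: 0.0652
grip_force: 0.0
```

Call:
drive_tool(rows=[0,0,-10,0,0,0,0,0,-30,0,0,0,0,0,-70,0,0,0,0,0,-110,0,0,0,0,0,-110,0,0,0,0,0,-110,0,0,0], fingers=0.93)

```text
time: 25.55
eef_pos: [0.6446, -0.2788, 0.1247]
eef_rot: [3.138, -0.001, 0.787]
wrist_force: [-0.0, -0.8, -1.1]
finger_gap: 0.0862
grip_force: 0.0
```

Run:
```python
from h import *
go(.593,.246,.012,45)
g=cv2.cvtColor(imaging.camera("top"),cv2.COLOR_RGB2BGR); cv2.imwrite("pics/g_t.png",g)
v=cv2.cvtColor(g,cv2.COLOR_BGR2GRAY)[150:205,160:215]
B=cv2.resize(g[150:200,160:210],(400,400),interpolation=cv2.INTER_CUBIC)
f=8
cv2.polylines(B,[((proj("top",circ(.592,.246,.028,.033))-[160,150]+.5)*f-.5).round().astype(int)],True,(0,0,255),1)
cv2.imwrite("pics/g.png",np.hstack([B,cv2.resize(g[120:220,130:230],(400,400),interpolation=cv2.INTER_CUBIC)]))
```

```text
now [ 0.6446 -0.2788  0.1247] [ 1.7982e+02 -8.0000e-02  4.5090e+01] gap 0.0862 t 25.6
shift mm [ 335.  -407.5  111.8] rotvec deg [ 0.2 -0.1  0.1]
```

View pics/g.png

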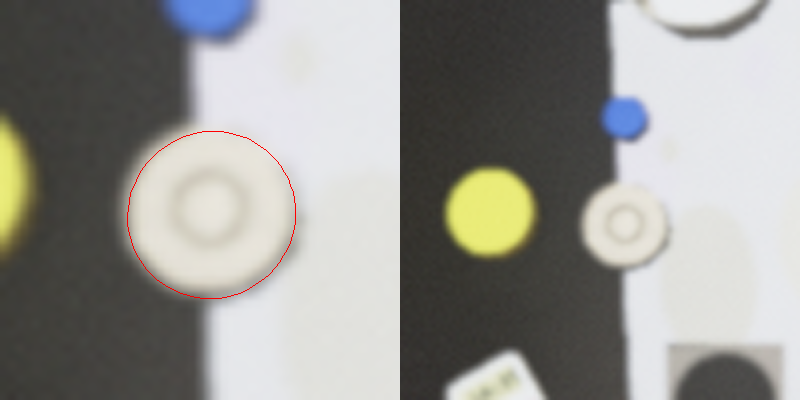

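The large weight is at about (0.594,0.246). Moving over it.

Call:
drive_tool(rows=[336,-407,0,0,0,0,336,-407,0,0,0,0,336,-407,0,0,0,0,336,-407,0,0,0,0,336,-407,0,0,0,0,336,-407,0,0,0,0,336,-407,0,0,0,0,336,-407,0,0,0,0,336,-407,0,0,0,0,336,-407,0,0,0,0,336,-407,0,0,0,0,336,-407,0,0,0,0,336,-407,0,0,0,0,336,-407,30,0,0,0,336,-407,55,0,0,0,336,-407,70,0,0,0,336,-407,70,0,0,0,336,-407,70,0,0,0,336,-407,70,0,0,0])

```text
time: 27.5
eef_pos: [0.594, 0.2468, 0.0539]
eef_rot: [3.141, -0.002, 0.786]
wrist_force: [0.9, 0.5, -0.3]
finger_gap: 0.0865
grip_force: 0.0
```

Run:
```python
from h import *
go(.594,.246,.010,45)
a=cv2.imread("pics/top0.png",0).astype(float)
g=cv2.cvtColor(imaging.camera("top"),cv2.COLOR_RGB2GRAY).astype(float)
d=(g-a)[143:178,335:370]; d[d<50]=0; v,u=np.mgrid[143:178,335:370]
uv=((u*d).sum()/d.sum(),(v*d).sum()/d.sum()); print(uv,(d>60).sum())
q=(g[143:178,335:370]>205); n,l,st,ce=cv2.connectedComponentsWithStats(q.astype(np.uint8)); print(st[1:],ce[1:]+[335,143]); print(proj("top",[[.6434,-.2782,.032]]))
```

```text
now [0.594  0.2468 0.0539] [ 1.7994e+02 -1.4000e-01  4.5050e+01] gap 0.0865 t 27.5
shift mm [-0.6  0.5 43.9] rotvec deg [ 0.1 -0.1  0. ]
(np.float64(352.58802542546647), np.float64(158.44383842526142)) 198
[[  0   0  35  35 587]
 [ 12   8  14  14 135]] [[353.45826235 159.31345826]
 [352.99259259 157.73333333]]
[[353.12710162 158.70840846]]
```

Medium is seated. Descending and gripping the large weight.

Call:
drive_tool(rows=[0,0,15,0,0,0,0,0,30,0,0,0,0,0,39,0,0,0,0,0,43,0,0,0,0,0,43,0,0,0,0,0,43,0,0,0])

```text
time: 28.15
eef_pos: [0.593, 0.247, 0.0096]
eef_rot: [3.142, -0.0, 0.787]
wrist_force: [0.6, -0.6, -0.1]
finger_gap: 0.0865
grip_force: 0.0
```

Call:
drive_tool(rows=[0,0,0,0,0,0,0,0,0,0,0,0,0,0,0,0,0,0,0,0,0,0,0,0,0,0,0,0,0,0,0,0,0,0,0,0,0,0,0,0,0,0], fingers=0)

```text
time: 28.85
eef_pos: [0.5934, 0.2466, 0.01]
eef_rot: [3.141, -0.001, 0.787]
wrist_force: [1.2, -0.2, 2.0]
finger_gap: 0.0657
grip_force: 30.0
```

Call:
drive_tool(rows=[0,0,-4,0,0,0,0,0,-12,0,0,0,0,0,-25,0,0,0,0,0,-45,0,0,0,0,0,-65,0,0,0,0,0,-80,0,0,0,0,0,-80,0,0,0,0,0,-80,0,0,0])

```text
time: 29.65
eef_pos: [0.5924, 0.2466, 0.0895]
eef_rot: [-3.141, 0.001, 0.787]
wrist_force: [0.4, 0.2, -8.3]
finger_gap: 0.0652
grip_force: 30.0
```

Run:
```python
from h import *
go(.455,.1701,.05,45)
```

```text
now [0.5924 0.2466 0.0895] [-1.7999e+02  3.0000e-02  4.5090e+01] gap 0.0652 t 29.6
shift mm [-151.1  -43.3   39.6] rotvec deg [-0.   0.   0.1]
```

Call:
drive_tool(rows=[-20,-6,0,0,0,0,-45,-13,0,0,0,0,-75,-21,0,0,0,0,-105,-30,0,0,0,0,-130,-37,0,0,0,0,-145,-42,0,0,0,0,-151,-43,0,0,0,0,-151,-43,10,0,0,0,-151,-43,30,0,0,0,-151,-43,48,0,0,0,-151,-43,55,0,0,0,-151,-43,55,0,0,0,-151,-43,55,0,0,0])

```text
time: 30.95
eef_pos: [0.4567, 0.1708, 0.0346]
eef_rot: [3.141, -0.001, 0.787]
wrist_force: [-0.6, -0.4, -7.9]
finger_gap: 0.0655
grip_force: 30.0
```

Run:
```python
from h import *
go(.455,.1701,.014,45)
```

```text
now [0.4567 0.1708 0.0346] [ 1.7999e+02 -8.0000e-02  4.5100e+01] gap 0.0655 t 30.9
shift mm [-1.8 -0.7 20.6] rotvec deg [ 0.  -0.1  0.1]
```

Call:
drive_tool(rows=[-1,0,8,0,0,0,-1,0,14,0,0,0,-1,0,18,0,0,0,-1,0,19,0,0,0,-1,0,19,0,0,0,-1,0,19,0,0,0])

```text
time: 31.55
eef_pos: [0.4553, 0.1696, 0.0157]
eef_rot: [3.141, -0.001, 0.787]
wrist_force: [0.3, -0.1, -8.2]
finger_gap: 0.0654
grip_force: 30.0
```

Call:
drive_tool(rows=[0,0,1,0,0,0,0,0,1,0,0,0])

```text
time: 31.75
eef_pos: [0.4551, 0.1695, 0.0147]
eef_rot: [3.142, -0.0, 0.787]
wrist_force: [0.2, 0.8, -8.1]
finger_gap: 0.0653
grip_force: 30.0
```

Call:
drive_tool(rows=[0,0,1,0,0,0,0,0,1,0,0,0])

```text
time: 31.95
eef_pos: [0.4552, 0.1696, 0.014]
eef_rot: [3.141, -0.0, 0.787]
wrist_force: [-0.8, -0.4, -4.7]
finger_gap: 0.0653
grip_force: 30.0
```

Call:
drive_tool(rows=[0,0,0.8,0,0,0,0,0,0.8,0,0,0])

```text
time: 32.15
eef_pos: [0.4552, 0.1696, 0.0139]
eef_rot: [3.141, -0.001, 0.787]
wrist_force: [-2.4, -0.7, 4.5]
finger_gap: 0.0654
grip_force: 30.0
```

Call:
drive_tool(rows=[0,0,-0.3,0,0,0,0,0,-0.3,0,0,0,0,0,-0.3,0,0,0,0,0,-0.3,0,0,0,0,0,-0.3,0,0,0], fingers=0.9)

```text
time: 32.65
eef_pos: [0.4552, 0.1696, 0.013]
eef_rot: [3.142, -0.0, 0.787]
wrist_force: [0.3, 0.3, -0.1]
finger_gap: 0.0836
grip_force: 0.0
```

Call:
drive_tool(rows=[0,0,-10,0,0,0,0,0,-30,0,0,0,0,0,-70,0,0,0,0,0,-110,0,0,0,0,0,-150,0,0,0,100,0,-180,0,0,0,150,0,-180,0,0,0,200,0,-180,0,0,0,200,0,-180,0,0,0,200,0,-180,0,0,0,200,0,-180,0,0,0])

```text
time: 33.75
eef_pos: [0.5958, 0.3118, 0.1926]
eef_rot: [-3.141, 0.001, 0.788]
wrist_force: [0.0, -0.1, -0.3]
finger_gap: 0.0838
grip_force: 0.0
```

Run:
```python
from h import *
t=cv2.cvtColor(imaging.camera("top"),cv2.COLOR_RGB2BGR);s=cv2.cvtColor(imaging.camera("scene"),cv2.COLOR_RGB2BGR)
for im,n in((t,"top"),(s,"scene")):
    for x,y,r in((.455,.1701,.033),(.6434,-.2782,.025),(.6314,.0172,.017),(.4793,-.1781,.009)): 
        if n=="top":
            u,v=proj(n,[[x,y,.032]])[0]; print(u.round(1),v.round(1))
A=cv2.resize(t[135:240,135:380],(800,343),interpolation=cv2.INTER_CUBIC);B=cv2.resize(s[125:345,130:350],(250,250),interpolation=cv2.INTER_AREA)
C=cv2.resize(s[220:340,140:340],(417,250),interpolation=cv2.INTER_CUBIC)
D=np.zeros((250,800,3),np.uint8);D[:,:250]=B;D[:,260:677]=C
cv2.imwrite("pics/z.png",np.vstack([A,D]))
```

```text
209.8 220.1
353.1 158.7
259.2 163.0
323.2 211.2
```

View pics/z.png

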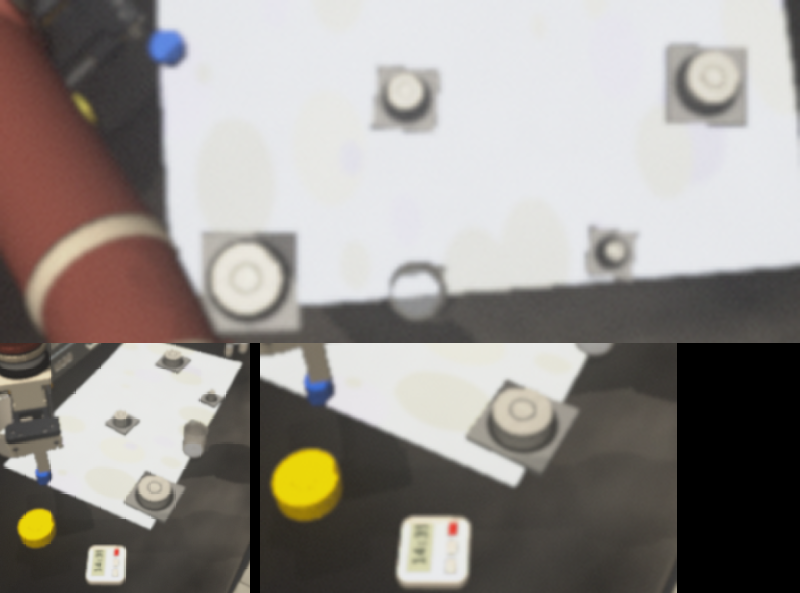

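All four weights stand upright in their rests. In this picture they are large (247,280), small (405,92), medium (713,78) and tiny (613,250). The beaker and timer are undisturbed, so I'm handing the job in.

```bash
python3 -c "
from station import bot
print(bot.finish_job())"
```

```text
the job is handed in; nothing more can be done
None
```

All four weights are upright, flat and released in their matching rests, moved one at a time from the top of the pile down, with the beaker and timer untouched; I handed the job in at about 34 s.

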